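Back the shoe-riveting indexer off by one notch

ROBOT

A 7-joint arm with a two-finger parallel gripper is mounted at the origin on the work surface. World frame = base frame: x ahead of the robot, y to its left, z up, the work surface at z = 0. Lengths are in m, angles in degrees, forces in N, time in s.
With the tool pointing down it reaches from about 0.425 to 0.875 m from the base axis. Payload 4.7 kg.
Tool frame: the origin (TCP) lies on the centre line of the jaws, within the pads' length; the fingertips stand 19 mm ahead of it and the grasp point (between the pads) is the TCP (nose_length is the distance from the TCP to the fingertips, in m); z points along the fingers, y is the line along which they close (so a half turn about z gives the same grasp; the last joint's range is limited). The gripper opens to 87 mm and grips with 3 to 60 N. Pads are 19 mm wide; open, the fingers measure 117 mm over their backs; the gripper's body (75 mm by 190 mm) begins 51 mm behind the grasp point.
Start: joints at [-72.473, 18.392, -4.016, 83.108, 1.295, 78.541, -3.26], TCP at [0.187, 0.623, 0.242] pointing down, gripper open.
Joint ranges: [-163.93, 163.93], [-17.29, 119.83], [-79.2, 71.16], [3.27, 140.29], [-89.18, 269.18], [5.43, 117.66], [-154.24, 154.24]. Speed limits (degrees/s): [147.25, 147.25, 180, 180, 180, 180, 180].

INTERFACE

Orientations are given as a 3x3 rotation matrix whose columns are the frame's x, y, z axes.
In Python, from plant import * gives the robot as it stands.
- The arm moves only by the tool servo_tool, never from a script. Its argument "targets" is a list of rows, each an object with "fingers": the opening, from 0 (shut) to 1 (fully open); "linear": the shift along the tool's x, y, z in mm, a list of three; "turn": the turn, a rotation vector about the tool's x, y, z in degrees, a list of three. A call has exactly 10 rows; each row shifts and turns the commanded pose from where the row before left it, along the tool's axes as they then stand; what a row does not reach is not made up. A row lasts 1/12 s, in which the tool goes at most 41.7 mm and 7.16 degrees, less where a joint would pass 70% of its speed; a pose out of reach is approached as far as the arm can. A call is refused whole if a number of a shift passes 41.7 or a number of a turn 7.16, either way. A call with a gripper value outside its range is refused whole. The fingers move at their own pace and stop on an object; the grip force is fixed at half the most. Time passes only in rows, so rows that do not move let the fingers close, or fill a call up. It gives the time, the measured TCP pose, the force, the opening and the grip force at its end, in the units of the state.
- state(): the state, without advancing time (a new reading comes with each control period).
- snapshot(name): name is "scene" or "top" or "wrist"; returns the picture (384x512x3 uint8, red, green, blue); there is no depth.
- calibration(name): a dict with "fx", "fy", "cx", "cy" (pixels), "R" (3x3) and "t" (3): a world point X has camera coordinates R X + t; the wrist camera has in their place "tool_from_camera" (4x4, takes a point from camera to tool coordinates, whose origin is the TCP and whose axes are the flange's). Camera axes: x right, y down, z forward; pixel columns grow to the right and rows downward; lengths in m; the calibration is good to about 2 mm. A picture is of the moment at which its call begins: read the wrist's pose just before it. calibration takes no time and is no camera call.
- hand_in(): hands the job in; it is judged then, once.
Trained networks look in the newest picture that a camera, given by its name, has taken for a name from the list of things; names that differ only in an ending like _2 or _b are one class to them, and where a whole thing is asked for, a point or a joint stands for the part that bears it (a point fixed in the world has none). Each returns a list of dicts, best first, with "confidence" (0 to 1); they miss things now and then, are a little off and sometimes report something else, mostly with a low value. They report only what shows in the picture. A call takes as long as a camera call.
- look_for(camera, query): "extent" ([centre column, centre row, width, height] as shares, 0 to 1, of the picture: columns of its width, rows of its height, round what is visible of it).
The state is a dict: "time": time; "q": joint angles; "joint_vel": joint speeds; "joint_efforts": joint torques, N m; "tcp_pos": TCP position; "tcp_rot": TCP orientation; "wrist_force": force on the tool from outside, world axes, zero at the start; "ft_torque": the same for the moment, N m; "opening": finger opening in m; "gripper_force": force on a finger pad.
Only numpy, scipy, OpenCV 4.12 (cv2) and the standard library are available. Lean on these libraries where they do the work, as an engineer would, in place of code of your own. Each camera call takes 0.05 s, during which the arm holds its last target. There are 200 camera calls.

TASK

The brake-shoe indexer on the bench has been turned one notch too far. With a fingertip, lift its ratchet pawl right up and over so that it stays thrown back, push the spoked wheel exactly one notch backward (the way the pawl was blocking, an eighth of a turn, knobs at the top going towards the pawl's pivot post), then tip the pawl down again so that it sits fully in the tooth gap. Only push, do not pick anything up, leave the loose things where they are, and finish clear of everything.

Things in the scene. Friction and masses are not known exactly. Their poses are not given: they have to be found in the camera images.
- indexer: Bolted-down shoe-riveting fixture. Base plate 225 (x) x 300 (y) x 12 mm. Origin on the bench below its axle, z up, x along the axle from the two clamped shoes to the spoke hub, +y to the pawl's post. All below in this frame: axle 135 mm high; shoes (76 mm radius) x -109 to -59; pedestal x -46 to -14, 157 high; post cheeks y 83 to 107, x -9 to 21, 233 high.
- wheel (a joint): Turn of wheel, spokes and shoes (rad), growing backward: spokes at the top go to +y, towards the pawl's post. One notch is 0.785. Starts within 0.09 of 0, the pawl in mid-gap; pawl seated, it has 0.17 free play each way about 0 (one notch back: about 0.785), then a steep tooth face blocks backward turning. Pawl up, it turns against friction of 0.35 N m (3.5 N at a knob) and stays where left.
- hub (a point): Middle of the four-spoke hub (44 mm diameter) on the axle, 135 mm high, x = 70 mm. The steel ratchet wheel on the same axle has its middle at x = 6 mm, is 12 mm thick, with 8 teeth: 60 mm radius in the gaps, 70 mm at the tips.
- push_knob (a point): Centre of the 20 mm ball knob at the end of one of four 12 mm round spokes, 100 mm from the axle, x = 70 mm. With the wheel at 0 this spoke stands 22.5 degrees to the -y side of straight up, the knob 227 mm high; one notch back, 22.5 degrees to the +y side. The other spokes follow at 90 degrees.
- pawl (a joint): Swing of the dark steel pawl (rad): 0 with its nose on the bottom of a tooth gap, about 0.1 on a tooth tip, growing as the nose is lifted, 1.75 at its stop, thrown back. It turns easily (2 N at the bar), moved by its weight alone: let go below about 1.0 it falls back onto the wheel, above about 1.1 it falls over to 1.75 and stays.
- pawl_pivot (a point): The pawl's pivot, at x = 6, y = 95, z = 215 mm, axis along x. Seen along the axle the pawl is an L: an arm 10 mm thick, 12 mm wide and 98 mm long, and at right angles to it a tail. Seated, the arm lies level from the pivot to -y and the tail stands up.
- pawl_bar (a point): Middle of the cross bar (12 mm diameter, 40 mm long along x) on the end of the pawl's tail, 58 mm from the pivot. Seated it is right above the pivot, 273 mm high; pushing it to +y and on round its arc lifts the nose. Thrown back, the tail points to +y, 10 degrees below level.
- pawl_nose (a point): Tip of the pawl's nose (6 mm thick), 95 mm along the arm from the pivot and 20 mm below the arm's centre line. Seated: y = 0, z = 195 mm, on top of the ratchet wheel. Thrown back, the arm stands up, leaning 10 degrees to +y, its end 312 mm high; pushing the arm towards -y tips the pawl home again.
- rivet_cup: Loose steel cup, 64 mm diameter, 55 mm high; origin under its middle. Leave alone.
- punch: Loose steel punch standing on the base plate, 16 mm diameter, 85 mm high; origin under its foot. Leave alone.
- hammer: Loose hammer, 260 mm long, lying beyond the hub end; origin under its middle. Leave alone.
- spare_shoe: Loose brake shoe standing like an arch, 165 mm span, about 55 mm high. Leave alone.
- lining: Loose brake lining pad 45 x 75 x 8 mm, lying flat; origin under its middle. Leave alone.
- spray_can: Loose pale can, 60 mm diameter, 130 mm high; origin under its middle. Leave alone.
- screwdriver: Loose screwdriver, 190 mm long, lying; leave alone.

How it is judged:
By the outcome, as a careful person would: the job done as asked, in the order asked, and still so for the second after the job is handed in, with the robot touching nothing.
It also fails if it takes over 58 s, if anything falls off the work surface, if the arm or the gripper's body presses on something with over 40 N, if the wrist force passes 120 N, or if a joint passes its speed limit or range.

## Working session

There is one attempt and no reset: what is moved stays moved. The work goes in short steps, Python scripts to look and compute and a tool call to move; the robot and the scene stay as the last step left them, time stands still between calls to the robot, and variables do not carry over. Pictures are saved under pics/ and viewed, at most 10 in all, crops included, and the job is handed in when it is done.

Besides the shell and the picture viewer there is one more tool, called after "Emit:" as a command line: name --argument value ..., lists and objects as JSON in quotes. servo_tool: Moves the arm, as the interface text tells. Its arguments: {"type":"object","properties":{"targets":{"type":"array","items":{"type":"object","properties":{"fingers":{"type":"number"},"linear":{"type":"array","items":{"type":"number"}},"turn":{"type":"array","items":{"type":"number"}}}}}},"required":["targets"]}

```bash
mkdir -p pics; ls
python3 - <<'E'
from plant import *
import cv2,numpy as np
s=state();print(s['time'],s['tcp_pos'],np.round(s['tcp_rot'],3).tolist(),s['opening'])
for c in ['scene','top']:
    im=snapshot(c);cv2.imwrite(f'pics/{c}0.png',cv2.cvtColor(im,cv2.COLOR_RGB2BGR))
    k=calibration(c);print(c,k['fx'],k['fy'],k['cx'],k['cy'],np.round(k['R'],3).tolist(),np.round(k['t'],3).tolist())
    for n in ['indexer','hub','push_knob','pawl','pawl_bar','pawl_nose','pawl_pivot','rivet_cup','punch','hammer','spray_can']:
        print(n,[(round(d['confidence'],2),[round(d['extent'][0]*512),round(d['extent'][1]*384),round(d['extent'][2]*512),round(d['extent'][3]*384)]) for d in look_for(c,n)[:4]])
E
```

```text
pics
0.0 [0.18685134 0.6219991  0.24046789] [[-0.958, 0.288, -0.0], [0.288, 0.958, -0.002], [-0.0, -0.002, -1.0]] 0.08696140079522097
scene 398.1451155107079 398.1451155107079 255.35888817362016 190.58297812424183 [[-0.515, 0.857, -0.023], [0.489, 0.272, -0.829], [-0.704, -0.438, -0.559]] [0.343, -0.143, 1.531]
indexer [(0.73, [328, 198, 22, 44]), (0.59, [234, 188, 116, 109]), (0.4, [295, 238, 27, 17])]
hub [(0.77, [225, 180, 67, 82])]
push_knob [(0.55, [228, 178, 70, 85]), (0.29, [246, 149, 38, 21])]
pawl [(0.87, [248, 147, 42, 28])]
pawl_bar [(0.73, [330, 200, 24, 45]), (0.52, [247, 146, 37, 23])]
pawl_nose [(0.6, [246, 148, 39, 24])]
pawl_pivot [(0.64, [247, 144, 34, 28])]
rivet_cup [(0.98, [174, 197, 17, 24]), (0.23, [227, 178, 66, 83])]
punch []
hammer [(0.74, [197, 247, 88, 35])]
spray_can [(0.74, [328, 199, 26, 45]), (0.56, [142, 186, 34, 29])]
top 485.9477280232764 485.9477280232764 255.1655050890298 196.55072231147642 [[0.001, -1.0, 0.01], [-0.991, -0.002, -0.132], [0.132, -0.01, -0.991]] [-0.036, 0.609, 1.595]
indexer [(0.76, [297, 231, 101, 82])]
hub [(0.9, [295, 226, 68, 67])]
push_knob [(0.71, [294, 225, 62, 64])]
pawl [(0.48, [281, 221, 35, 12])]
pawl_bar [(0.6, [286, 223, 33, 11])]
pawl_nose [(0.53, [286, 221, 36, 13])]
pawl_pivot [(0.46, [285, 223, 31, 15])]
rivet_cup [(0.85, [354, 208, 20, 19])]
punch []
hammer [(0.78, [297, 172, 79, 27]), (0.29, [296, 225, 67, 67])]
spray_can [(0.78, [220, 260, 18, 18])]
```

View pics/scene0.png

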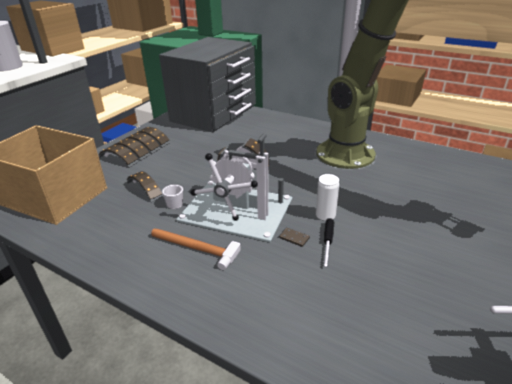

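View pics/top0.png

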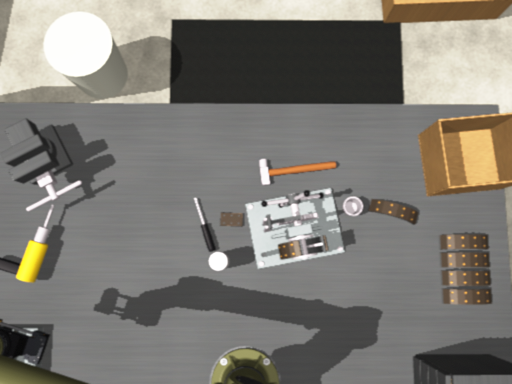

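Run:
```python
import cv2,numpy as np
a=cv2.imread('pics/top0.png')[165:285,225:385]; b=cv2.imread('pics/scene0.png')[125:245,170:310]
cv2.imwrite('pics/c1.png',cv2.resize(a,(800,600),interpolation=cv2.INTER_CUBIC))
cv2.imwrite('pics/c2.png',cv2.resize(b,(700,600),interpolation=cv2.INTER_CUBIC))
```

```text
(no output)
```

View pics/c1.png

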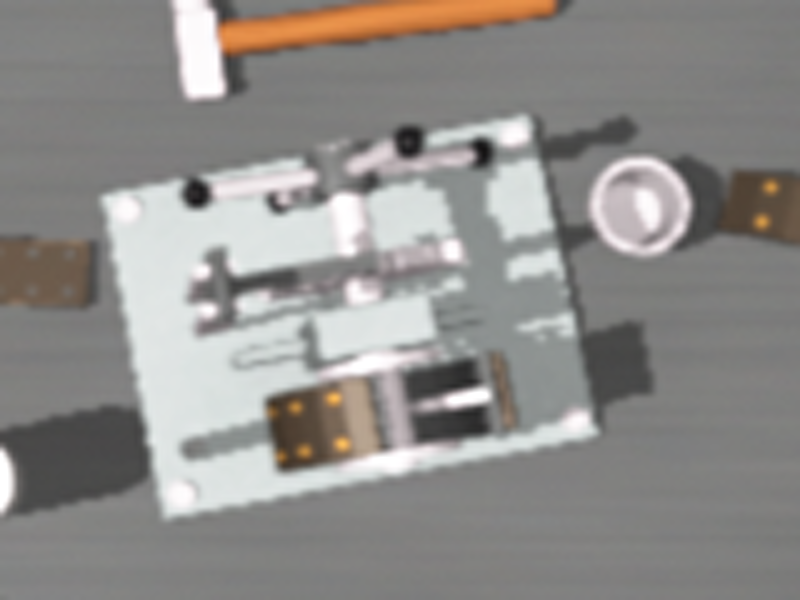

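View pics/c2.png

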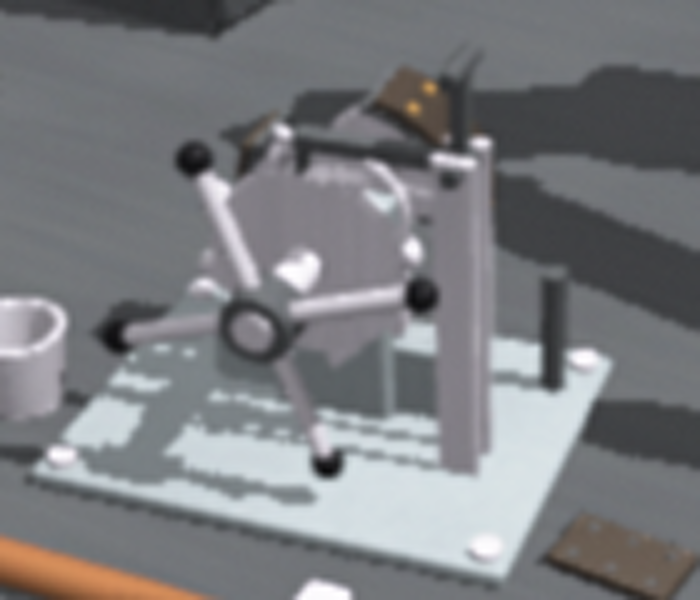

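```bash
cat > h.py <<'E'
from plant import *
import cv2,numpy as np
from scipy.optimize import least_squares
def proj(c,P):
    k=calibration(c);P=np.atleast_2d(P);q=P@np.array(k['R']).T+np.array(k['t'])
    return np.c_[k['fx']*q[:,0]/q[:,2]+k['cx'],k['fy']*q[:,1]/q[:,2]+k['cy']]
def Rz(a): return np.array([[np.cos(a),-np.sin(a),0],[np.sin(a),np.cos(a),0],[0,0,1]])
def knob(i,w):
    a=np.radians(22.5)-w+i*np.pi/2
    return np.array([.07,-.1*np.sin(a),.135+.1*np.cos(a)])
def W(p,P): return np.atleast_2d(P)@Rz(p[2]).T+np.array([p[0],p[1],0])
E
cat > fit.py <<'E'
from h import *
T=lambda x,y:(225+x/5-.4,165+y/5-.4)
S=lambda x,y:(170+x/5-.4,125+y/5-.4)
top=[T(103,195),T(532,115),T(600,435),T(163,520),T(197,192),T(408,140),T(484,152)]
sc=[S(195,158),S(422,297),S(118,333),S(327,464),S(30,475),S(500,580),S(612,360)]
def res(p):
    w,x0=p[3],p[4];h=.15
    cor=[[x0+.1125,h,.012],[x0+.1125,-h,.012],[x0-.1125,-h,.012],[x0-.1125,h,.012]]
    a=proj('top',W(p,cor+[knob(3,w),knob(0,w),knob(1,w)]))-top
    b=proj('scene',W(p,[knob(0,w),knob(3,w),knob(1,w),knob(2,w),cor[1],cor[0],cor[3]]))-sc
    return np.r_[a.ravel(),b.ravel()]
r=least_squares(res,[.6,0,.2,0,0],loss='soft_l1');p=r.x
print(np.round(p,4),np.degrees(p[2]));print(np.round(res(p).reshape(-1,2),1).tolist())
bar=[.006,.095,.273];print('bar',W(p,bar),(proj('scene',W(p,bar))-[170,125])*5,(proj('top',W(p,bar))-[225,165])*5)
print('nose',W(p,[.006,0,.195]),'knob0',W(p,knob(0,p[3])),'pivot',W(p,[.006,.095,.215]))
np.save('p.npy',p)
E
python3 fit.py
```

```text
[ 0.52   -0.1652  0.1871  0.063  -0.0124] 10.722713357219394
[[-0.5, -0.6], [-0.5, -0.5], [-0.4, 0.2], [-0.3, -0.2], [-0.5, 0.3], [-0.3, 0.4], [-1.1, -0.0], [-0.3, -0.1], [-0.6, -0.2], [-0.4, 0.1], [-0.6, -0.5], [-0.5, -1.3], [0.1, -1.0], [-0.1, -0.8]]
bar [[ 0.50824529 -0.07073761  0.273     ]] [[455.01868564  63.61774328]] [[217.80044112 278.82081843]]
nose [[ 0.52592062 -0.16407882  0.195     ]] knob0 [[ 0.59482607 -0.18397764  0.22961541]] pivot [[ 0.50824529 -0.07073761  0.215     ]]
```

Emit:
servo_tool --targets '[{"fingers": 0, "linear": [0, 0, -10], "turn": [0, 0, 6.25]}, {"fingers": 0, "linear": [0, 0, -10], "turn": [0, 0, 6.25]}, {"fingers": 0, "linear": [0, 0, -10], "turn": [0, 0, 6.25]}, {"fingers": 0, "linear": [0, 0, -10], "turn": [0, 0, 6.25]}, {"fingers": 0, "linear": [0, 0, -10], "turn": [0, 0, 6.25]}, {"fingers": 0, "linear": [0, 0, -10], "turn": [0, 0, 6.25]}, {"fingers": 0, "linear": [0, 0, -10], "turn": [0, 0, 6.25]}, {"fingers": 0, "linear": [0, 0, -10], "turn": [0, 0, 6.25]}, {"fingers": 0, "linear": [0, 0, -10], "turn": [0, 0, 6.25]}, {"fingers": 0, "linear": [0, 0, -10], "turn": [0, 0, 6.25]}]'

```text
time: 2.03
tcp_pos: [0.187, 0.6225, 0.3421]
tcp_rot: [[-0.182, 0.983, 0.0], [0.983, 0.182, 0.0], [0.0, 0.0, -1.0]]
wrist_force: [0.1, 0.4, -0.8]
opening: 0.0287
gripper_force: 0.0
```

```bash
cat >> h.py <<'E'
def rep():
    p=np.load('p.npy');s=state();t=np.array(s['tcp_pos']);R=np.array(s['tcp_rot'])
    L=(t-[p[0],p[1],0])@Rz(p[2]);L[2]-=.019
    print('t',round(s['time'],2),'tip local mm',np.round(L*1e3,1),'R local',np.round(Rz(p[2]).T@R,3).tolist(),'F',np.round(s['wrist_force'],1),'op',round(s['opening'],3),'q',np.round(s['q'],0))
E
python3 -c "from h import *;rep()"
```

```text
t 2.03 tip local mm [-180.7  835.9  323.1] R local [[0.004, 1.0, 0.0], [1.0, -0.004, 0.0], [0.0, 0.0, -1.0]] F [ 0.1  0.4 -0.8] op 0.029 q [-79.  17.   4.  74.  -1.  89. -64.]
```

Emit:
servo_tool --targets '[{"fingers": 0, "linear": [-34, 21, 0]}, {"fingers": 0, "linear": [-34, 21, 0]}, {"fingers": 0, "linear": [-34, 21, 0]}, {"fingers": 0, "linear": [-34, 21, 0]}, {"fingers": 0, "linear": [-34, 21, 0]}, {"fingers": 0, "linear": [-34, 21, 0]}, {"fingers": 0, "linear": [-34, 21, 0]}, {"fingers": 0, "linear": [-34, 21, 0]}, {"fingers": 0, "linear": [-34, 21, 0]}, {"fingers": 0, "linear": [-34, 21, 0]}]'

```text
$.targets[0]: bad value
```

Emit:
servo_tool --targets '[{"fingers": 0, "linear": [-38, 0, 0]}, {"fingers": 0, "linear": [-38, 0, 0]}, {"fingers": 0, "linear": [-38, 0, 0]}, {"fingers": 0, "linear": [-38, 0, 0]}, {"fingers": 0, "linear": [-38, 0, 0]}, {"fingers": 0, "linear": [-38, 0, 0]}, {"fingers": 0, "linear": [-38, 0, 0]}, {"fingers": 0, "linear": [-38, 0, 0]}, {"fingers": 0, "linear": [-38, 0, 0]}, {"fingers": 0, "linear": [-38, 0, 0]}]'

```text
$.targets[0]: bad value
```

```bash
python3 -c "from h import *;rep()"
```

```text
t 2.03 tip local mm [-180.7  835.9  323.1] R local [[0.004, 1.0, 0.0], [1.0, -0.004, 0.0], [0.0, 0.0, -1.0]] F [ 0.1  0.4 -0.8] op 0.029 q [-79.  17.   4.  74.  -1.  89. -64.]
```

Emit:
servo_tool --targets '[{"fingers": 0, "linear": [-34, 21, 0], "turn": [0, 0, 0]}, {"fingers": 0, "linear": [-34, 21, 0], "turn": [0, 0, 0]}, {"fingers": 0, "linear": [-34, 21, 0], "turn": [0, 0, 0]}, {"fingers": 0, "linear": [-34, 21, 0], "turn": [0, 0, 0]}, {"fingers": 0, "linear": [-34, 21, 0], "turn": [0, 0, 0]}, {"fingers": 0, "linear": [-34, 21, 0], "turn": [0, 0, 0]}, {"fingers": 0, "linear": [-34, 21, 0], "turn": [0, 0, 0]}, {"fingers": 0, "linear": [-34, 21, 0], "turn": [0, 0, 0]}, {"fingers": 0, "linear": [-34, 21, 0], "turn": [0, 0, 0]}, {"fingers": 0, "linear": [-34, 21, 0], "turn": [0, 0, 0]}]'

```text
time: 2.87
tcp_pos: [0.4579, 0.3261, 0.342]
tcp_rot: [[-0.187, 0.982, 0.001], [0.982, 0.187, 0.001], [0.001, 0.001, -1.0]]
wrist_force: [1.3, 0.8, -0.6]
opening: 0.0006
gripper_force: 0.0
```

Emit:
servo_tool --targets '[{"fingers": 0, "linear": [-38, 0, 0], "turn": [0, 0, 0]}, {"fingers": 0, "linear": [-38, 0, 0], "turn": [0, 0, 0]}, {"fingers": 0, "linear": [-38, 0, 0], "turn": [0, 0, 0]}, {"fingers": 0, "linear": [-38, 0, 0], "turn": [0, 0, 0]}, {"fingers": 0, "linear": [-38, 0, 0], "turn": [0, 0, 0]}, {"fingers": 0, "linear": [-38, 0, 0], "turn": [0, 0, 0]}, {"fingers": 0, "linear": [-38, 0, 0], "turn": [0, 0, 0]}, {"fingers": 0, "linear": [-38, 0, 0], "turn": [0, 0, 0]}, {"fingers": 0, "linear": [-38, 0, 0], "turn": [0, 0, 0]}, {"fingers": 0, "linear": [-38, 0, 0], "turn": [0, 0, 0]}]'

```text
time: 3.7
tcp_pos: [0.5279, -0.0474, 0.342]
tcp_rot: [[-0.187, 0.982, 0.001], [0.982, 0.187, 0.001], [0.001, 0.001, -1.0]]
wrist_force: [1.1, 0.0, -0.4]
opening: 0.0004
gripper_force: 0.0
```

```bash
python3 -c "from h import *;rep()"
```

```text
t 3.7 tip local mm [ 29.7 114.3 323. ] R local [[-0.001, 1.0, 0.001], [1.0, 0.001, 0.001], [0.001, 0.001, -1.0]] F [ 1.1  0.  -0.4] op 0.0 q [-35.   1.  39.  92.  -1.  87.  14.]
```

Emit:
servo_tool --targets '[{"fingers": 0, "linear": [-18, 0, 0], "turn": [0, 0, 0]}, {"fingers": 0, "linear": [-18, 0, 0], "turn": [0, 0, 0]}, {"fingers": 0, "linear": [-18, 0, 0], "turn": [0, 0, 0]}, {"fingers": 0, "linear": [0, 0, 15], "turn": [0, 0, 0]}, {"fingers": 0, "linear": [0, 0, 15], "turn": [0, 0, 0]}, {"fingers": 0, "linear": [0, 0, 15], "turn": [0, 0, 0]}, {"fingers": 0, "linear": [0, 0, 15], "turn": [0, 0, 0]}, {"fingers": 0, "linear": [0, 0, 0], "turn": [0, 0, 0]}, {"fingers": 0, "linear": [0, 0, 0], "turn": [0, 0, 0]}, {"fingers": 0, "linear": [0, 0, 0], "turn": [0, 0, 0]}]'

```text
time: 4.53
tcp_pos: [0.5385, -0.0986, 0.2826]
tcp_rot: [[-0.187, 0.982, 0.001], [0.982, 0.187, 0.0], [-0.0, 0.001, -1.0]]
wrist_force: [0.6, 0.5, 0.5]
opening: 0.0005
gripper_force: 0.0
```

Run:
```python
from h import *
rep()
b=cv2.cvtColor(snapshot('scene'),cv2.COLOR_RGB2BGR)[75:235,170:330];a=cv2.cvtColor(snapshot('top'),cv2.COLOR_RGB2BGR)[165:285,225:345]
cv2.imwrite('pics/s3.png',np.hstack([cv2.resize(b,(400,400),interpolation=2),cv2.resize(a,(400,400),interpolation=2)]))
```

```text
t 4.53 tip local mm [ 30.5  62.  263.6] R local [[-0.001, 1.0, 0.001], [1.0, 0.001, -0.0], [-0.0, 0.001, -1.0]] F [0.6 0.5 0.5] op 0.0 q [-31.   5.  42.  96.  -3.  81.  22.]
```

View pics/s3.png

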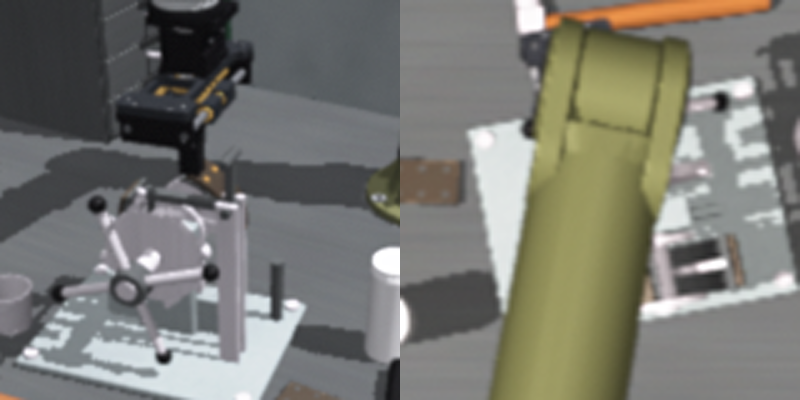

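Emit:
servo_tool --targets '[{"fingers": 0, "linear": [9, 0, 0], "turn": [0, 0, 0]}, {"fingers": 0, "linear": [9, 0, 0], "turn": [0, 0, 0]}, {"fingers": 0, "linear": [9, 0, 0], "turn": [0, 0, 0]}, {"fingers": 0, "linear": [9, 0, 0], "turn": [0, 0, 0]}, {"fingers": 0, "linear": [7, 0, 3], "turn": [0, 0, 0]}, {"fingers": 0, "linear": [7, 0, 3], "turn": [0, 0, 0]}, {"fingers": 0, "linear": [4.5, 0, 4], "turn": [0, 0, 0]}, {"fingers": 0, "linear": [4.5, 0, 4], "turn": [0, 0, 0]}, {"fingers": 0, "linear": [4.5, 0, 4], "turn": [0, 0, 0]}, {"fingers": 0, "linear": [3, 0, 4], "turn": [0, 0, 0]}]'

```text
time: 5.47
tcp_pos: [0.5256, -0.033, 0.2589]
tcp_rot: [[-0.187, 0.982, -0.0], [0.982, 0.187, -0.0], [-0.0, -0.0, -1.0]]
wrist_force: [0.2, -1.5, -0.3]
opening: 0.0002
gripper_force: 0.7
```

Emit:
servo_tool --targets '[{"fingers": 0, "linear": [2, 0, 4], "turn": [0, 0, 0]}, {"fingers": 0, "linear": [2, 0, 4], "turn": [0, 0, 0]}, {"fingers": 0, "linear": [2, 0, 1], "turn": [0, 0, 0]}, {"fingers": 0, "linear": [2, 0, 1], "turn": [0, 0, 0]}, {"fingers": 0, "linear": [2, 0, 0], "turn": [0, 0, 0]}, {"fingers": 0, "linear": [0, 0, 0], "turn": [0, 0, 0]}, {"fingers": 0, "linear": [0, 0, 0], "turn": [0, 0, 0]}, {"fingers": 0, "linear": [0, 0, 0], "turn": [0, 0, 0]}, {"fingers": 0, "linear": [0, 0, 0], "turn": [0, 0, 0]}, {"fingers": 0, "linear": [0, 0, 0], "turn": [0, 0, 0]}]'

```text
time: 6.3
tcp_pos: [0.5243, -0.0277, 0.2494]
tcp_rot: [[-0.184, 0.983, 0.001], [0.983, 0.184, -0.006], [-0.006, 0.0, -1.0]]
wrist_force: [2.0, -8.2, -3.8]
opening: 0.0005
gripper_force: 4.4
```

Run:
```python
from h import *
rep()
b=cv2.cvtColor(snapshot('scene'),cv2.COLOR_RGB2BGR)[75:235,170:330]
cv2.imwrite('pics/s4.png',cv2.resize(b,(600,600),interpolation=2))
```

```text
t 6.3 tip local mm [ 29.8 134.3 230.4] R local [[0.003, 1.0, 0.0], [1.0, -0.003, -0.006], [-0.006, 0.0, -1.0]] F [ 2.  -8.2 -3.8] op 0.0 q [-37.   2.  38. 101.  -1.  77.  12.]
```

View pics/s4.png

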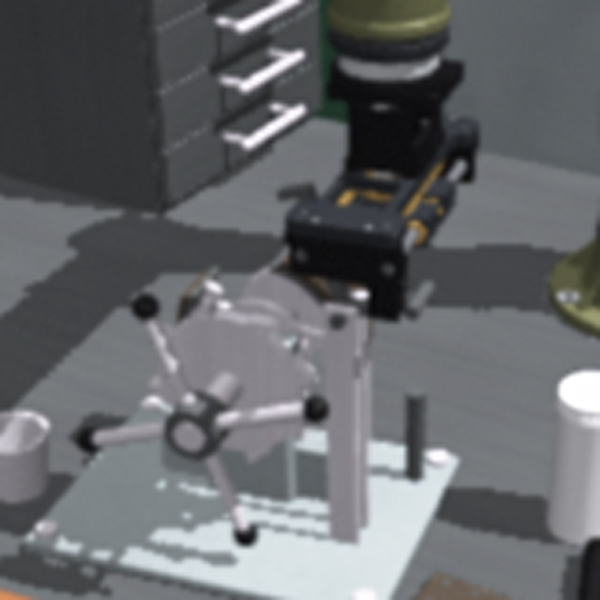

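Emit:
servo_tool --targets '[{"fingers": 0, "linear": [-2, 0, 0], "turn": [0, 0, 0]}, {"fingers": 0, "linear": [-2, 0, -1], "turn": [0, 0, 0]}, {"fingers": 0, "linear": [0, 0, -4], "turn": [0, 0, 0]}, {"fingers": 0, "linear": [0, 0, -5], "turn": [0, 0, 0]}, {"fingers": 0, "linear": [2, 0, -5], "turn": [0, 0, 0]}, {"fingers": 0, "linear": [5, 0, -5], "turn": [0, 0, 0]}, {"fingers": 0, "linear": [8, 0, -8], "turn": [0, 0, 0]}, {"fingers": 0, "linear": [10, 0, -15], "turn": [0, 0, 0]}, {"fingers": 0, "linear": [10, 0, -20], "turn": [0, 0, 0]}, {"fingers": 0, "linear": [10, 0, -30], "turn": [0, 0, 0]}]'

```text
time: 7.18
tcp_pos: [0.5145, 0.019, 0.342]
tcp_rot: [[-0.189, 0.982, -0.004], [0.982, 0.189, 0.001], [0.002, -0.004, -1.0]]
wrist_force: [0.8, 0.6, 0.1]
opening: 0.0007
gripper_force: 0.0
```

Run:
```python
from h import *
rep()
b=cv2.cvtColor(snapshot('scene'),cv2.COLOR_RGB2BGR)[75:235,170:330]
cv2.imwrite('pics/s5.png',cv2.resize(b,(600,600),interpolation=2))
```

```text
t 7.18 tip local mm [ 28.8 182.  323. ] R local [[-0.003, 1.0, -0.004], [1.0, 0.003, 0.002], [0.002, -0.004, -1.0]] F [0.8 0.6 0.1] op 0.001 q [-40.  -1.  35.  94.   0.  87.   6.]
```

View pics/s5.png

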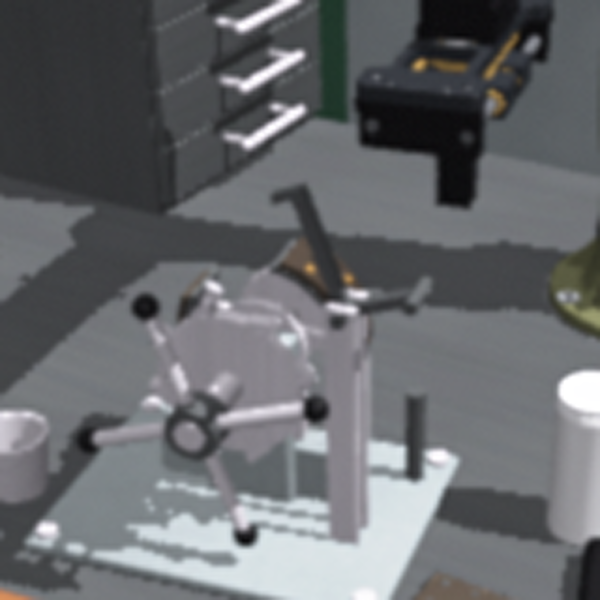

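Run:
```python
from h import *
p=np.load('p.npy')
for th in [1.1,1.3,1.5,1.75]:
    c,s=np.cos(th),np.sin(th)
    e=[.006,.095-.098*c,.215+.098*s];b=[.006,.095+.058*s,.215+.058*c]
    print(th,((proj('scene',W(p,[e,b]))-[170,75])*3.75).round())
```

```text
1.1 [[281. 189.]
 [411. 286.]]
1.3 [[305. 183.]
 [416. 300.]]
1.5 [[331. 182.]
 [419. 315.]]
1.75 [[364. 188.]
 [418. 332.]]
```

Emit:
servo_tool --targets '[{"fingers": 0, "linear": [0, 0, 0], "turn": [0, 0, 0]}, {"fingers": 0, "linear": [0, 0, 0], "turn": [0, 0, 0]}, {"fingers": 0, "linear": [0, 0, 0], "turn": [0, 0, 0]}, {"fingers": 0, "linear": [0, 0, 0], "turn": [0, 0, 0]}, {"fingers": 0, "linear": [0, 0, 0], "turn": [0, 0, 0]}, {"fingers": 0, "linear": [0, 0, 0], "turn": [0, 0, 0]}, {"fingers": 0, "linear": [0, 0, 0], "turn": [0, 0, 0]}, {"fingers": 0, "linear": [0, 0, 0], "turn": [0, 0, 0]}, {"fingers": 0, "linear": [0, 0, 0], "turn": [0, 0, 0]}, {"fingers": 0, "linear": [0, 0, 0], "turn": [0, 0, 0]}]'

```text
time: 8.07
tcp_pos: [0.5161, 0.0168, 0.3426]
tcp_rot: [[-0.187, 0.982, 0.0], [0.982, 0.187, 0.0], [0.0, 0.0, -1.0]]
wrist_force: [0.0, 0.1, 0.8]
opening: -0.0003
gripper_force: 0.0
```

Run:
```python
from h import *
rep()
b=cv2.cvtColor(snapshot('scene'),cv2.COLOR_RGB2BGR)[75:235,170:330]
cv2.imwrite('pics/s6.png',cv2.resize(b,(600,600),interpolation=2))
```

```text
t 8.07 tip local mm [ 30.  179.6 323.6] R local [[-0.001, 1.0, 0.0], [1.0, 0.001, 0.0], [0.0, 0.0, -1.0]] F [0.  0.1 0.8] op -0.0 q [-40.  -1.  35.  93.   0.  87.   6.]
```

View pics/s6.png

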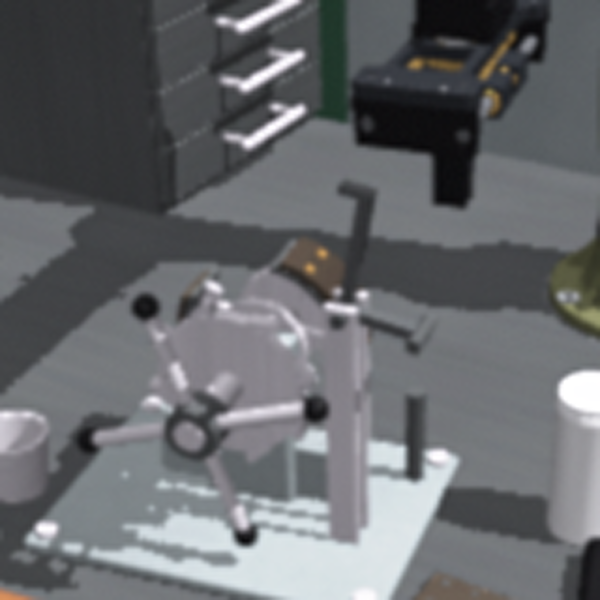

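Emit:
servo_tool --targets '[{"fingers": 0, "linear": [0, 10, -4], "turn": [0, 0, 0]}, {"fingers": 0, "linear": [0, 10, -4], "turn": [0, 0, 0]}, {"fingers": 0, "linear": [0, 10, -4], "turn": [0, 0, 0]}, {"fingers": 0, "linear": [0, 10, -4], "turn": [0, 0, 0]}, {"fingers": 0, "linear": [-41, 0, 0], "turn": [0, 0, 0]}, {"fingers": 0, "linear": [-41, 0, 0], "turn": [0, 0, 0]}, {"fingers": 0, "linear": [-41, 0, 0], "turn": [0, 0, 0]}, {"fingers": 0, "linear": [-41, 0, 0], "turn": [0, 0, 0]}, {"fingers": 0, "linear": [-41, 0, 0], "turn": [0, 0, 0]}, {"fingers": 0, "linear": [-41, 0, 0], "turn": [0, 0, 0]}]'

```text
time: 8.95
tcp_pos: [0.6017, -0.2188, 0.3587]
tcp_rot: [[-0.188, 0.982, 0.001], [0.982, 0.188, 0.0], [0.0, 0.001, -1.0]]
wrist_force: [1.2, -0.1, 0.3]
opening: 0.0006
gripper_force: 0.0
```

Emit:
servo_tool --targets '[{"fingers": 0, "linear": [-4, 0, 0], "turn": [0, 0, 0]}, {"fingers": 0, "linear": [0, 0, 15], "turn": [0, 0, 0]}, {"fingers": 0, "linear": [0, 0, 15], "turn": [0, 0, 0]}, {"fingers": 0, "linear": [0, 0, 15], "turn": [0, 0, 0]}, {"fingers": 0, "linear": [0, 0, 15], "turn": [0, 0, 0]}, {"fingers": 0, "linear": [0, 0, 15], "turn": [0, 0, 0]}, {"fingers": 0, "linear": [0, 0, 15], "turn": [0, 0, 0]}, {"fingers": 0, "linear": [0, 0, 15], "turn": [0, 0, 0]}, {"fingers": 0, "linear": [0, 0, 13], "turn": [0, 0, 0]}, {"fingers": 0, "linear": [0, 0, 0], "turn": [0, 0, 0]}]'

```text
time: 9.78
tcp_pos: [0.6009, -0.2201, 0.2375]
tcp_rot: [[-0.187, 0.982, -0.005], [0.982, 0.187, 0.001], [0.002, -0.004, -1.0]]
wrist_force: [-0.5, 1.2, -0.4]
opening: 0.0001
gripper_force: 0.0
```

```bash
python3 -c "from h import *;rep()"
```

```text
t 9.78 tip local mm [ 69.3 -69.  218.5] R local [[-0.001, 1.0, -0.004], [1.0, 0.001, 0.002], [0.002, -0.004, -1.0]] F [-0.5  1.2 -0.4] op 0.0 q [-16.  21.  44.  86. -15.  79.  40.]
```

Emit:
servo_tool --targets '[{"fingers": 0, "linear": [7.5, 0, 0], "turn": [0, 0, 0]}, {"fingers": 0, "linear": [7.5, 0, 0], "turn": [0, 0, 0]}, {"fingers": 0, "linear": [7.5, 0, 0], "turn": [0, 0, 0]}, {"fingers": 0, "linear": [7.5, 0, 0], "turn": [0, 0, 0]}, {"fingers": 0, "linear": [7.5, 0, 0], "turn": [0, 0, 0]}, {"fingers": 0, "linear": [7.5, 0, 0], "turn": [0, 0, 0]}, {"fingers": 0, "linear": [7.5, 0, 0], "turn": [0, 0, 0]}, {"fingers": 0, "linear": [7.5, 0, 0], "turn": [0, 0, 0]}, {"fingers": 0, "linear": [7.5, 0, 0], "turn": [0, 0, 0]}, {"fingers": 0, "linear": [7.5, 0, 0], "turn": [0, 0, 0]}]'

```text
time: 10.62
tcp_pos: [0.5883, -0.1469, 0.2409]
tcp_rot: [[-0.187, 0.982, 0.001], [0.982, 0.187, -0.0], [-0.0, 0.001, -1.0]]
wrist_force: [2.2, -4.4, -1.0]
opening: 0.0001
gripper_force: 2.2
```

Emit:
servo_tool --targets '[{"fingers": 0, "linear": [2, 0, 0], "turn": [0, 0, 0]}, {"fingers": 0, "linear": [2, 0, 0], "turn": [0, 0, 0]}, {"fingers": 0, "linear": [1, 0, 0], "turn": [0, 0, 0]}, {"fingers": 0, "linear": [1, 0, 0], "turn": [0, 0, 0]}, {"fingers": 0, "linear": [0, 0, 0], "turn": [0, 0, 0]}, {"fingers": 0, "linear": [0, 0, 0], "turn": [0, 0, 0]}, {"fingers": 0, "linear": [0, 0, 0], "turn": [0, 0, 0]}, {"fingers": 0, "linear": [0, 0, 0], "turn": [0, 0, 0]}, {"fingers": 0, "linear": [0, 0, 0], "turn": [0, 0, 0]}, {"fingers": 0, "linear": [0, 0, 0], "turn": [0, 0, 0]}]'

```text
time: 11.45
tcp_pos: [0.5869, -0.1416, 0.2404]
tcp_rot: [[-0.187, 0.982, -0.0], [0.982, 0.187, 0.0], [0.0, -0.0, -1.0]]
wrist_force: [1.4, -3.1, -1.7]
opening: 0.0006
gripper_force: 1.7
```

Run:
```python
from h import *
rep()
b=cv2.cvtColor(snapshot('scene'),cv2.COLOR_RGB2BGR);cv2.imwrite('pics/s7raw.png',b);b=b[75:235,170:330]
cv2.imwrite('pics/s7.png',cv2.resize(b,(600,600),interpolation=2))
p=np.load('p.npy')
for w in [.5,.6,.7,.785,.9]: print(w,((proj('scene',W(p,[knob(i,w) for i in range(4)]))-[170,75])*3.75).round().tolist())
```

```text
t 11.45 tip local mm [ 70.1  10.7 221.4] R local [[-0.001, 1.0, -0.0], [1.0, 0.001, 0.0], [0.0, -0.0, -1.0]] F [ 1.4 -3.1 -1.7] op 0.001 q [-25.  15.  44.  92. -11.  77.  31.]
0.5 [[198.0, 307.0], [74.0, 388.0], [191.0, 526.0], [320.0, 459.0]]
0.6 [[211.0, 312.0], [74.0, 377.0], [179.0, 522.0], [319.0, 470.0]]
0.7 [[224.0, 317.0], [76.0, 367.0], [168.0, 517.0], [316.0, 480.0]]
0.785 [[235.0, 322.0], [78.0, 358.0], [158.0, 512.0], [312.0, 488.0]]
0.9 [[249.0, 331.0], [82.0, 348.0], [146.0, 505.0], [306.0, 498.0]]
```

View pics/s7.png

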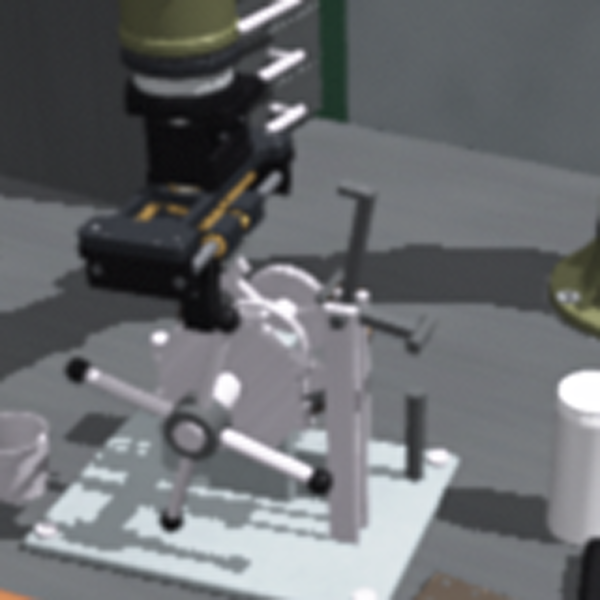

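Emit:
servo_tool --targets '[{"fingers": 0, "linear": [2, 0, 0], "turn": [0, 0, 0]}, {"fingers": 0, "linear": [2, 0, 0], "turn": [0, 0, 0]}, {"fingers": 0, "linear": [2, 0, 0], "turn": [0, 0, 0]}, {"fingers": 0, "linear": [1, 0, 0], "turn": [0, 0, 0]}, {"fingers": 0, "linear": [1, 0, 0], "turn": [0, 0, 0]}, {"fingers": 0, "linear": [0, 0, 0], "turn": [0, 0, 0]}, {"fingers": 0, "linear": [0, 0, 0], "turn": [0, 0, 0]}, {"fingers": 0, "linear": [0, 0, 0], "turn": [0, 0, 0]}, {"fingers": 0, "linear": [0, 0, 0], "turn": [0, 0, 0]}, {"fingers": 0, "linear": [0, 0, 0], "turn": [0, 0, 0]}]'

```text
time: 12.33
tcp_pos: [0.5851, -0.1341, 0.2404]
tcp_rot: [[-0.187, 0.982, -0.001], [0.982, 0.187, -0.0], [-0.0, -0.001, -1.0]]
wrist_force: [-0.2, -4.6, -4.6]
opening: 0.0004
gripper_force: 2.5
```

```bash
python3 -c "from h import *;rep()"
```

```text
t 12.33 tip local mm [ 69.8  18.4 221.4] R local [[-0.001, 1.0, -0.001], [1.0, 0.001, -0.0], [-0.0, -0.001, -1.0]] F [-0.2 -4.6 -4.6] op 0.0 q [-26.  15.  43.  92. -10.  77.  30.]
```

Emit:
servo_tool --targets '[{"fingers": 0, "linear": [-10, 0, 0], "turn": [0, 0, 0]}, {"fingers": 0, "linear": [-10, 0, 0], "turn": [0, 0, 0]}, {"fingers": 0, "linear": [-10, 0, 0], "turn": [0, 0, 0]}, {"fingers": 0, "linear": [0, 0, -17], "turn": [0, 0, 0]}, {"fingers": 0, "linear": [0, 0, -17], "turn": [0, 0, 0]}, {"fingers": 0, "linear": [0, 0, -17], "turn": [0, 0, 0]}, {"fingers": 0, "linear": [0, 0, -17], "turn": [0, 0, 0]}, {"fingers": 0, "linear": [0, 0, -17], "turn": [0, 0, 0]}, {"fingers": 0, "linear": [0, 0, -17], "turn": [0, 0, 0]}, {"fingers": 0, "linear": [0, 0, -17], "turn": [0, 0, 0]}]'

```text
time: 13.17
tcp_pos: [0.5913, -0.1636, 0.3608]
tcp_rot: [[-0.187, 0.982, 0.001], [0.982, 0.187, 0.001], [0.001, 0.001, -1.0]]
wrist_force: [-0.3, 0.3, 0.2]
opening: 0.0008
gripper_force: 0.0
```

Emit:
servo_tool --targets '[{"fingers": 0, "linear": [36, 0, 0], "turn": [0, 0, 0]}, {"fingers": 0, "linear": [36, 0, 0], "turn": [0, 0, 0]}, {"fingers": 0, "linear": [36, 0, 0], "turn": [0, 0, 0]}, {"fingers": 0, "linear": [36, 0, 0], "turn": [0, 0, 0]}, {"fingers": 0, "linear": [36, 0, 0], "turn": [0, 0, 0]}, {"fingers": 0, "linear": [0, -16, 0], "turn": [0, 0, 0]}, {"fingers": 0, "linear": [0, -16, 0], "turn": [0, 0, 0]}, {"fingers": 0, "linear": [0, -16, 0], "turn": [0, 0, 0]}, {"fingers": 0, "linear": [0, -16, 0], "turn": [0, 0, 0]}, {"fingers": 0, "linear": [0, 0, 0], "turn": [0, 0, 0]}]'

```text
time: 14.0
tcp_pos: [0.493, 0.0004, 0.3606]
tcp_rot: [[-0.186, 0.983, 0.0], [0.983, 0.186, 0.003], [0.003, 0.001, -1.0]]
wrist_force: [0.2, -0.5, 0.5]
opening: 0.0003
gripper_force: 0.0
```

Run:
```python
from h import *
rep()
```

```text
t 14.0 tip local mm [  4.3 167.8 341.6] R local [[0.0, 1.0, 0.001], [1.0, -0.0, 0.003], [0.003, 0.001, -1.0]] F [ 0.2 -0.5  0.5] op 0.0 q [-42.  -5.  36.  94.   3.  89.   5.]
```

Emit:
servo_tool --targets '[{"fingers": 0, "linear": [0, 0, 13], "turn": [0, 0, 0]}, {"fingers": 0, "linear": [0, 0, 13], "turn": [0, 0, 0]}, {"fingers": 0, "linear": [0, 0, 14], "turn": [0, 0, 0]}, {"fingers": 0, "linear": [0, 0, 14], "turn": [0, 0, 0]}, {"fingers": 0, "linear": [-12, 0, 0], "turn": [0, 0, 0]}, {"fingers": 0, "linear": [-10, 0, 0], "turn": [0, 0, 0]}, {"fingers": 0, "linear": [-8, 0, 0], "turn": [0, 0, 0]}, {"fingers": 0, "linear": [0, 0, 0], "turn": [0, 0, 0]}, {"fingers": 0, "linear": [0, 0, 0], "turn": [0, 0, 0]}, {"fingers": 0, "linear": [0, 0, 0], "turn": [0, 0, 0]}]'

```text
time: 14.83
tcp_pos: [0.5005, -0.0275, 0.306]
tcp_rot: [[-0.187, 0.982, 0.001], [0.982, 0.187, 0.001], [0.001, 0.001, -1.0]]
wrist_force: [-0.2, -0.2, 0.2]
opening: 0.0005
gripper_force: 0.0
```

```bash
cat >> h.py <<'E'
def wheel():
    p=np.load('p.npy');im=cv2.cvtColor(snapshot('scene'),cv2.COLOR_RGB2GRAY).astype(float)
    def cost(w): # dark at knobs
        q=proj('scene',W(p,[knob(i,w) for i in (1,2,3)]))+.4
        g=cv2.GaussianBlur(im,(0,0),1.5)
        return sum(cv2.remap(g.astype(np.float32),np.float32([[u]]),np.float32([[v]]),1)[0,0] for u,v in q)
    ws=np.arange(-.3,1.2,.01);c=[cost(w) for w in ws];i=int(np.argmin(c));print('wheel est',ws[i].round(3),c[i])
    return im
E
python3 -c "
from h import *
rep();wheel()"
```

```text
t 14.83 tip local mm [  6.5 138.9 287. ] R local [[-0.001, 1.0, 0.001], [1.0, 0.001, 0.001], [0.001, 0.001, -1.0]] F [-0.2 -0.2  0.2] op 0.001 q [-40.  -3.  39.  99.   2.  83.  10.]
wheel est 0.77 186.15015
```

Wheel ≈0.78. Now tip the pawl.

Emit:
servo_tool --targets '[{"fingers": 0, "linear": [-8, 0, 0], "turn": [0, 0, 0]}, {"fingers": 0, "linear": [-8, 0, 0], "turn": [0, 0, 0]}, {"fingers": 0, "linear": [-8, 0, 0], "turn": [0, 0, 0]}, {"fingers": 0, "linear": [-8, 0, 0], "turn": [0, 0, 0]}, {"fingers": 0, "linear": [-8, 0, 0], "turn": [0, 0, 0]}, {"fingers": 0, "linear": [-8, 0, 0], "turn": [0, 0, 0]}, {"fingers": 0, "linear": [-8, 0, 0], "turn": [0, 0, 0]}, {"fingers": 0, "linear": [-6, 0, 0], "turn": [0, 0, 0]}, {"fingers": 0, "linear": [-6, 0, 0], "turn": [0, 0, 0]}, {"fingers": 0, "linear": [-6, 0, 0], "turn": [0, 0, 0]}]'

```text
time: 15.72
tcp_pos: [0.5141, -0.1012, 0.3055]
tcp_rot: [[-0.187, 0.982, -0.0], [0.982, 0.187, -0.0], [-0.0, -0.0, -1.0]]
wrist_force: [-0.4, 0.0, -0.3]
opening: 0.0002
gripper_force: 0.0
```

Emit:
servo_tool --targets '[{"fingers": 0, "linear": [-6, 0, 0], "turn": [0, 0, 0]}, {"fingers": 0, "linear": [-6, 0, 0], "turn": [0, 0, 0]}, {"fingers": 0, "linear": [-6, 0, 0], "turn": [0, 0, 0]}, {"fingers": 0, "linear": [0, 0, 0], "turn": [0, 0, 0]}, {"fingers": 0, "linear": [0, 0, 0], "turn": [0, 0, 0]}, {"fingers": 0, "linear": [0, 0, 0], "turn": [0, 0, 0]}, {"fingers": 0, "linear": [0, 0, 0], "turn": [0, 0, 0]}, {"fingers": 0, "linear": [0, 0, 0], "turn": [0, 0, 0]}, {"fingers": 0, "linear": [0, 0, 0], "turn": [0, 0, 0]}, {"fingers": 0, "linear": [0, 0, 0], "turn": [0, 0, 0]}]'

```text
time: 16.55
tcp_pos: [0.5174, -0.118, 0.3056]
tcp_rot: [[-0.188, 0.982, 0.0], [0.982, 0.188, 0.0], [0.0, 0.0, -1.0]]
wrist_force: [0.6, -0.8, -0.2]
opening: 0.0001
gripper_force: 0.0
```

Run:
```python
from h import *
rep();wheel()
b=cv2.cvtColor(snapshot('scene'),cv2.COLOR_RGB2BGR)[75:235,170:330]
cv2.imwrite('pics/s8.png',cv2.resize(b,(600,600),interpolation=2))
```

```text
t 16.55 tip local mm [  6.2  46.9 286.6] R local [[-0.002, 1.0, 0.0], [1.0, 0.002, 0.0], [0.0, 0.0, -1.0]] F [ 0.6 -0.8 -0.2] op 0.0 q [-34.   2.  45.  96.  -1.  83.  22.]
wheel est 0.77 180.72379
```

View pics/s8.png

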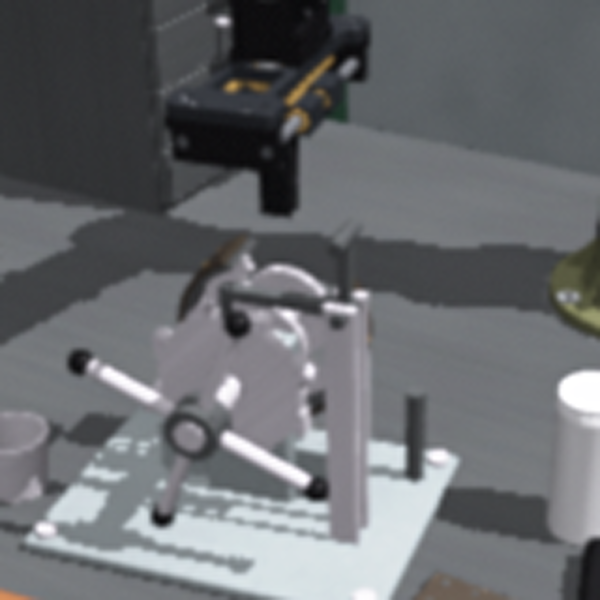

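Emit:
servo_tool --targets '[{"fingers": 0, "linear": [0, 0, -10], "turn": [0, 0, 0]}, {"fingers": 0, "linear": [0, 0, -12], "turn": [0, 0, 0]}, {"fingers": 0, "linear": [0, 0, -12], "turn": [0, 0, 0]}, {"fingers": 0, "linear": [0, 0, -12], "turn": [0, 0, 0]}, {"fingers": 0, "linear": [0, 0, -12], "turn": [0, 0, 0]}, {"fingers": 0, "linear": [0, 0, -12], "turn": [0, 0, 0]}, {"fingers": 0, "linear": [0, 0, -10], "turn": [0, 0, 0]}, {"fingers": 0, "linear": [0, 0, 0], "turn": [0, 0, 0]}, {"fingers": 0, "linear": [0, 0, 0], "turn": [0, 0, 0]}, {"fingers": 0, "linear": [0, 0, 0], "turn": [0, 0, 0]}]'

```text
time: 17.48
tcp_pos: [0.5172, -0.1182, 0.385]
tcp_rot: [[-0.187, 0.982, -0.001], [0.982, 0.187, 0.0], [0.0, -0.001, -1.0]]
wrist_force: [-0.2, 0.2, -0.9]
opening: 0.0003
gripper_force: 0.0
```

```bash
python3 -c "
from h import *
rep();wheel();print(hand_in())"
```

```text
t 17.48 tip local mm [  6.   46.7 366. ] R local [[-0.001, 1.0, -0.001], [1.0, 0.001, 0.0], [0.0, -0.001, -1.0]] F [-0.2  0.2 -0.9] op 0.0 q [-34.   1.  45.  87.  -1.  92.  22.]
wheel est 0.77 183.39159
the job is handed in; nothing more can be done
None
```

The job is handed in at 17.5 s: the pawl was thrown back, the wheel pushed one notch backward (about 0.77 rad measured, 0.785 nominal), and the pawl tipped down and seated in the gap by the last picture, with the arm clear of everything.

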